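# Open the plate nest of an imaging station for loading

### The arm

A 6-joint arm with a two-finger parallel gripper is mounted at the origin on the work surface. World frame = base frame: x ahead of the robot, y to its left, z up, the work surface at z = 0. Lengths are in mm, angles in rad, forces in N, time in s.
With the tool pointing down it reaches from about 350 to 975 mm from the base axis. Payload 7.1 kg.
Tool frame: the origin (TCP) lies midway between the tips of the shut fingers; the grasp point (between the pads) lies 19 mm behind it (ctrl.grip_depth is the distance from the TCP to the grasp point, in mm); z points along the fingers, y is the line along which they close (so a half turn about z gives the same grasp; the last joint's range is limited). The gripper opens to 88 mm and grips with 3 to 60 N. Pads are 20 mm wide; open, the fingers measure 115 mm over their backs; the gripper's body (75 mm by 178 mm) begins 61 mm behind the grasp point.
Start: joints at [-1.248, 0.423, 1.63, -0, 1.089, -0.019], TCP at [209.507, -588.822, 222.675] pointing down, gripper open.
Joint ranges: [-3, 3], [-0.9, 2.11], [0.09, 2.58], [-1.31, 4.45], [0.11, 2.69], [-2.54, 2.54]. Speed limits (rad/s): [2.39, 2.39, 3.01, 3.14, 3.14, 3.14].

### API

Orientations are given as a rotation vector (axis times angle).
In Python, from workcell import ctrl, cams gives the robot as it stands.
- The arm moves only by the tool move_arm, never from a script. Its argument "steps" is a list of rows, each a list of 3 entries, a list of its own where there are three numbers: the shift along the tool's x, y, z in units of 25 mm (1.0 is 25 mm), then the turn about the tool's z in units of 5 degrees (1.0 is 5 degrees), then the closure, from 0 (fully open) to 1 (shut). A call has 1 to 20 rows; each row shifts and turns the commanded pose from where the row before left it, along the tool's axes as they then stand; what a row does not reach is not made up. A row lasts 1/12 s, in which the tool goes at most 41.7 mm and 7.16 degrees, less where a joint would pass 70% of its speed; a pose out of reach is approached as far as the arm can. A call is refused whole if a number of a shift passes 1 or a number of a turn 1, either way. A call with a gripper value outside its range is refused whole. The fingers move at their own pace and stop on an object; the grip force is fixed at half the most. Time passes only in rows, so rows that do not move let the fingers close. It gives the time, the measured TCP pose, the force, the opening and the grip force at its end, in the units of the state.
- ctrl.get_obs(): the state, without advancing time (a new reading comes with each control period).
- cams.get_image(name): name is "side" or "top"; returns a dict with "image" (400x640x3 uint8, red, green, blue), "camera_matrix" (3x3 intrinsics, pixels), "k1" (the pictures are not rectified: a ray, as slopes to the right and down, at radius r is drawn at 1 + k1 r^2 times it, then the intrinsics apply), "xyz" and "rotation" of the camera in the world. Camera axes: x right, y down, z forward; pixel columns grow to the right and rows downward; lengths in mm; the calibration is good to about 2 mm. A picture is of the moment at which its call begins. There is no depth.
- ctrl.close_job(): hands the job in; it is judged then, once.
Trained networks look in the newest picture that a camera, given by its name, has taken for a name from the list of things; names that differ only in an ending like _2 or _b are one class to them, and where a whole thing is asked for, a point or a joint stands for the part that bears it (a point fixed in the world has none). Each returns a list of dicts, best first, with "p" (0 to 1); they miss things now and then, are a little off and sometimes report something else, mostly with a low value. They report only what shows in the picture. A call takes as long as a camera call. They do not tell look-alikes from the thing itself.
- cams.boxes_of(camera, thing): "rect" ([centre column, centre row, width, height] in pixels, round what is visible of it).
- cams.cut_out(camera, thing): "pixels" (400x640 bool, what is visible of it) and "rect" ([centre column, centre row, width, height] in pixels, round what is visible of it).
The state is a dict: "t": time; "qpos": joint angles; "qvel": joint speeds; "joint_torque": joint torques, N m; "ee_pos": TCP position; "orientation": TCP orientation; "ft_force": force on the tool from outside, world axes, zero at the start; "moment": the same for the moment, N m; "width": finger opening in mm; "grasp_force": force on a finger pad.
Only numpy, scipy, OpenCV 4.12 (cv2) and the standard library are available. Lean on these libraries where they do the work, as an engineer would, in place of code of your own. Each camera call takes 0.05 s, during which the arm holds its last target. There are 200 camera calls.

### The job

Get the imaging station ready for a plate: first turn the focus knob until its white pointer stands at the green mark on the dial, and let go of it. Then, with the gripper fingers, push the red post of the nest's sprung clamp arm back past its ratchet click, and finish while still holding the arm pushed back there (it springs shut if let go). Leave the other things on the bench where they are.

Things in the scene. Friction and masses are not known exactly. Their poses are not given: they have to be found in the camera images.
- focus_pod: white focus housing fixed to the bench, 125 (x) x 115 (y) x 45 mm high; origin at the centre of its underside. An aluminium dial (108 mm across, 3 mm thick) lies on it and a black knob stands on the dial, all centred on the housing. The housing and the nest may stand left or right of one another
- focus_grip (a point): point on the knob's vertical axis, 78 mm above the bench, at the height to grip: the knob has a bar grip 46 mm long, 14 mm thick, its top 90 mm above the bench, on a round skirt 52 mm across whose top is 56 mm above the bench. The bar lies along the line from the axis to the pointer; grip it across its 14 mm
- focus_pointer (a point): tip of the white pointer at the knob's skirt, 36 mm from the knob's axis, 50 mm above the bench; it turns with the knob. A white line along the bar's top shows the same direction
- focus_mark (a point): inner end of the green mark on the dial, 36 mm from the knob's axis, 48 mm above the bench; does not move. The pointer must come over it (pointer tip within 4 mm)
- focus (a joint): angle of the knob, rad: 0 to 2.4, growing clockwise seen from above; stays where it is left (friction about 0.05 N m). The mark always lies 0.5 to 1.45 rad clockwise of the pointer at the start
- nest: aluminium plate nest fixed to the bench, 230 (x) x 230 (y) x 18 mm high; origin at the centre of its underside, x towards the side where the clamp arm opens, z up; black rails of the plate pocket on its -x half (24 mm above the bench)
- clamp_pivot (a point): on the vertical hinge axis of the blue clamp arm, 42 mm above the bench. The arm is a flat bar 16 mm wide, its top 35 mm above the bench, running from the hinge past the red post to a round steel nose (24 mm across, 42 mm above the bench) centred 135 mm from the hinge
- clamp_post (a point): centre of the top of the round red post on the clamp arm, 14 mm in diameter, 115 mm from the hinge axis, top 90 mm above the bench, free from 36 mm above the bench up; nothing beside it is higher than 42 mm above the bench. It moves with the arm
- clamp (a joint): angle of the clamp arm, rad: 0 at rest (closed), growing clockwise seen from above as the post is pushed away from the pocket (towards the nest's +x), hard stop at 0.60. A spring shuts it: about 3 N at the post at rest, 8 N at 0.5, and about 11 N where the nose passes the pawl (centre at 0.30, click at 0.40). It does not lock: let go, it springs shut. Hold it between 0.43 and 0.60
- pawl (a joint): travel of the yellow pawl slider at the nest's edge beyond the arm's nose, m: 0 at rest, pressed outwards by up to 0.004 as the nose passes, back to 0 after the click
- tips_yellow: yellow pipette-tip box, 85 x 122 x 58 mm high; loose bystander, origin at the centre of its underside, z up
- tips_blue: clear and blue pipette-tip rack, 85 x 122 x 58 mm high; loose bystander, origin at the centre of its underside, z up
- plate: white multi-well plate lying on the bench, 86 x 128 x 14 mm high; loose bystander, origin at the centre of its underside, z up
- pipette: white and blue pipette lying down, 250 mm long, 25 mm high; loose bystander, origin at the centre of its underside, z up
- marker: black and green marker pen lying down, 135 mm long, 14 mm thick; loose bystander, origin at the centre of its underside, z up
- reagent: small jar with a red cap, 36 mm across, 70 mm high; loose bystander, origin at the centre of its underside, z up
There are look-alikes about, which are no part of the job. Leave any pink or purple look-alike of the focus_pod alone.

How it is judged:
By the outcome, as a careful person would: the job done as asked, in the order asked, and still so for the second after the job is handed in, while the arm keeps its last pose, push and grip.
It also fails if it takes over 45 s, if anything falls off the work surface, if the arm or the gripper's body presses on something with over 40 N, if the wrist force passes 120 N, or if a joint passes its speed limit or range.

## Working session

There is one attempt and no reset: what is moved stays moved. The work goes in short steps, Python scripts to look and compute and a tool call to move; the robot and the scene stay as the last step left them, time stands still between calls to the robot, and variables do not carry over. Pictures are saved under pics/ and viewed, at most 10 in all, crops included, and the job is handed in when it is done.

Besides the shell and the picture viewer there is one more tool, called after "Call:" by a JSON object that holds its "method" and its "body". move_arm: Moves the arm, as the interface text tells. Its arguments: {"type":"object","properties":{"steps":{"type":"array"}},"required":["steps"]}

```bash
mkdir -p pics; cat > h.py <<'E'
import numpy as np, cv2
from workcell import ctrl, cams
def snap(n,f=None):
    d=cams.get_image(n)
    if f: cv2.imwrite('pics/'+f,d['image'][:,:,::-1])
    return d
def world(d,u,v,z):
    K=np.array(d['camera_matrix']);k=d['k1'];R=np.array(d['rotation'])
    if R.shape!=(3,3): R=cv2.Rodrigues(R.astype(float))[0]
    p=np.array([(u-K[0,2])/K[0,0],(v-K[1,2])/K[1,1]]);q=p.copy()
    for _ in range(30): q=p/(1+k*(q@q))
    r=R@np.array([q[0],q[1],1]);c=np.array(d['xyz'])
    return c+r*(z-c[2])/r[2]
def pix(d,P):
    K=np.array(d['camera_matrix']);k=d['k1'];R=np.array(d['rotation'])
    if R.shape!=(3,3): R=cv2.Rodrigues(R.astype(float))[0]
    c=R.T@(np.array(P,float)-np.array(d['xyz']));q=c[:2]/c[2];q=q*(1+k*(q@q))
    return K[0,0]*q[0]+K[0,2],K[1,1]*q[1]+K[1,2]
E
python3 - <<'E'
from h import *
for n in('top','side'):
    d=snap(n,n+'0.png');print(n,d['xyz'],np.round(d['rotation'],3).tolist(),d['camera_matrix'],d['k1'])
    for t in('focus_pod','focus_grip','focus_pointer','focus_mark','nest','clamp_post','clamp_pivot'):
        try: print(t,[(round(b['p'],2),np.round(b['rect']).tolist()) for b in cams.boxes_of(n,t)][:4])
        except Exception as e: print(t,e)
E
```

```text
top [ 393.72672893   52.64241747 1438.74435395] [-2.173, 2.196, -0.084] [[495.39518409   0.         325.20857903]
 [  0.         495.39518409 202.45422268]
 [  0.           0.           1.        ]] -0.06337293787966947
focus_pod [(0.89, [271.0, 198.0, 45.0, 54.0]), (0.76, [424.0, 291.0, 46.0, 50.0]), (0.59, [278.0, 270.0, 41.0, 49.0]), (0.21, [418.0, 194.0, 51.0, 22.0])]
focus_grip [(0.71, [274.0, 270.0, 17.0, 19.0]), (0.57, [428.0, 290.0, 17.0, 20.0]), (0.49, [271.0, 197.0, 22.0, 17.0])]
focus_pointer [(0.83, [428.0, 292.0, 16.0, 18.0]), (0.8, [279.0, 273.0, 17.0, 26.0]), (0.75, [268.0, 197.0, 18.0, 21.0]), (0.35, [415.0, 194.0, 53.0, 23.0])]
focus_mark [(0.83, [269.0, 196.0, 42.0, 38.0])]
nest [(0.97, [411.0, 202.0, 86.0, 80.0])]
clamp_post [(0.71, [414.0, 194.0, 55.0, 20.0]), (0.56, [340.0, 115.0, 42.0, 31.0])]
clamp_pivot [(0.64, [415.0, 196.0, 52.0, 21.0]), (0.56, [271.0, 199.0, 46.0, 53.0])]
side [292.22330847 863.73567749 636.87467025] [-0.306, 2.66, -1.403] [[409.83392184   0.         323.5849514 ]
 [  0.         409.83392184 203.78961691]
 [  0.           0.           1.        ]] -0.04945149971921693
focus_pod [(0.88, [390.0, 268.0, 66.0, 59.0]), (0.87, [298.0, 256.0, 70.0, 57.0]), (0.87, [427.0, 172.0, 46.0, 41.0]), (0.5, [235.0, 196.0, 52.0, 48.0])]
focus_grip [(0.98, [296.0, 243.0, 26.0, 29.0]), (0.79, [396.0, 252.0, 25.0, 31.0]), (0.55, [430.0, 161.0, 17.0, 15.0])]
focus_pointer [(0.58, [295.0, 244.0, 22.0, 26.0]), (0.58, [394.0, 252.0, 27.0, 31.0]), (0.44, [335.0, 166.0, 12.0, 29.0])]
focus_mark [(0.85, [298.0, 252.0, 50.0, 28.0]), (0.39, [297.0, 242.0, 23.0, 22.0])]
nest [(0.67, [339.0, 174.0, 85.0, 46.0])]
clamp_post [(0.77, [336.0, 167.0, 17.0, 29.0])]
clamp_pivot [(0.55, [337.0, 167.0, 13.0, 32.0]), (0.46, [212.0, 243.0, 55.0, 46.0])]
```

View pics/top0.png

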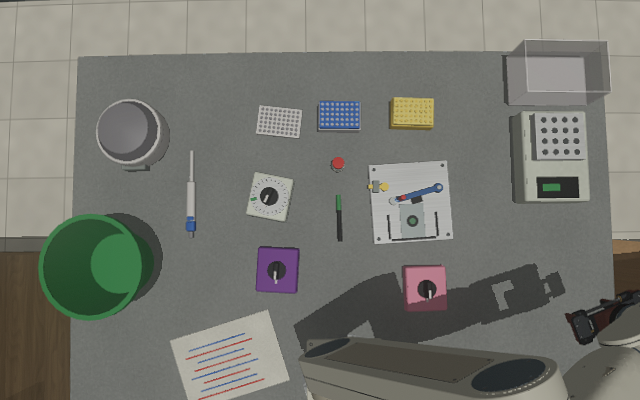

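```bash
python3 - <<'E'
import cv2,numpy as np
a=cv2.imread('pics/top0.png')
A=cv2.resize(a[165:235,235:310],None,fx=5.2,fy=5.2,interpolation=cv2.INTER_CUBIC)
B=cv2.resize(a[150:250,360:465],None,fx=3.64,fy=3.64,interpolation=cv2.INTER_CUBIC)
cv2.imwrite('pics/c1.png',np.hstack([A,B]));print(A.shape,B.shape)
E
```

```text
(364, 390, 3) (364, 382, 3)
```

View pics/c1.png

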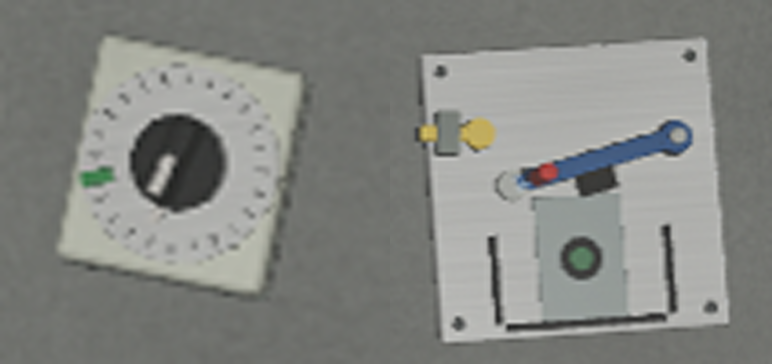

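View pics/side0.png

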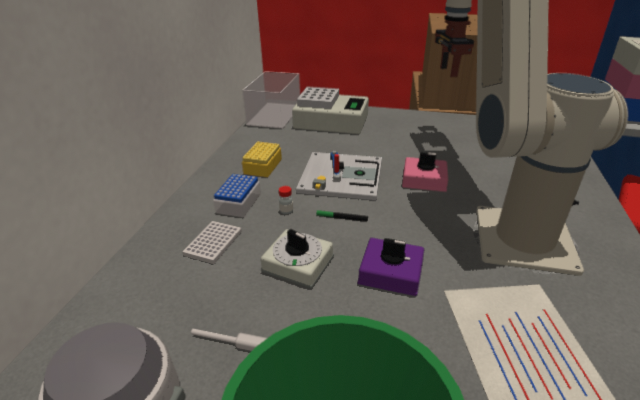

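The white/cream pod with the dial at top (271,197) is the real one. The look-alikes are purple at (278,270) and pink at (426,290). The red post is at (401,197), the hinge at (437,187), and the nest's +x points up in the image. Next I'll ortho-rectify close-ups to measure.

```bash
cat >> h.py <<'E'
def ortho(d,c,z,half,s):
    n=int(2*half*s);M=np.zeros((n,n,2),np.float32)
    for i in range(n):
        for j in range(n): M[i,j]=pix(d,[c[0]+half-i/s,c[1]+half-j/s,z])  # up=+x, left=+y
    return cv2.remap(d['image'][:,:,::-1].copy(),M,None,cv2.INTER_CUBIC)
E
python3 - <<'E'
from h import *
t=snap('top');s=snap('side')
print('pod',world(t,269.2,196.2,56),'mark',world(t,253.6,199,48),'post',world(t,401.5,197,90),'pivot',world(t,437.3,187,42),'nose',world(t,391,200.8,42))
c=np.round(world(t,269.2,196.2,56)[:2]);print(c)
p=np.round(world(t,401.5,197,90)[:2]);print(p)
R=[np.vstack([ortho(d,c,48,75,2),ortho(d,c,90,75,2)]) for d in(t,s)]
R.append(np.vstack([ortho(t,p,90,50,2),ortho(s,p,90,50,2),ortho(t,p,42,50,2)]))
cv2.imwrite('pics/o1.png',np.hstack(R))
E
```

```text
pod [516.20822589 205.56883601  56.        ] mark [509.44600711 250.52146841  48.        ] post [ 507.3567673  -160.14083028   90.        ] pivot [ 538.94192776 -270.59914171   42.        ] nose [ 500.89716758 -137.64914067   42.        ]
[516. 206.]
[ 507. -160.]
```

View pics/o1.png

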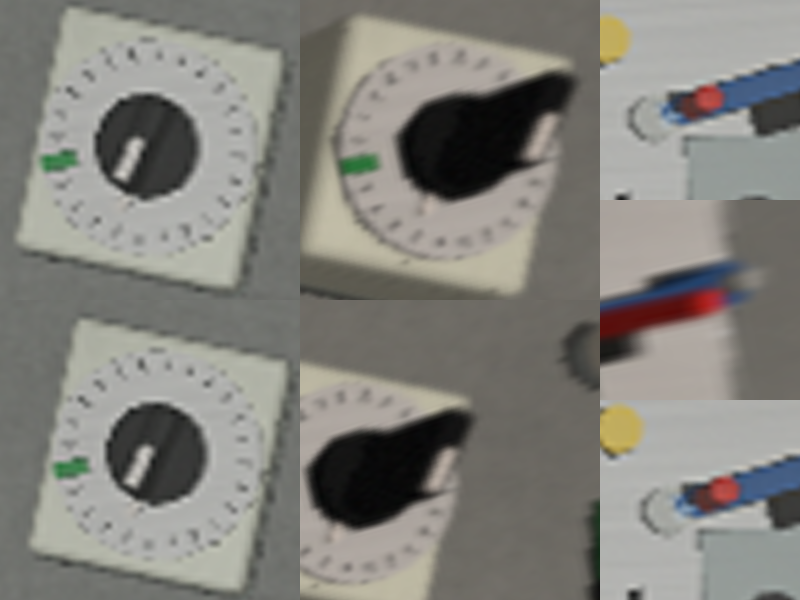

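The crops confirm the choice: the white pod has a green mark on its left (inner end at tile (77,158)) and the pointer at lower left. The red post is at tile (109,97). I'll refine the angles and work out the tool yaw.

```bash
cat >> h.py <<'E'
def green(d,c,z=48):
    I=ortho(d,c,z,75,4).astype(int);b,g,r=I[...,0],I[...,1],I[...,2]
    m=((g-r>35)&(g-b>20)).astype(np.uint8);n,l,st,ce=cv2.connectedComponentsWithStats(m)
    k=1+np.argmax(st[1:,4]);return [c[0]+75-ce[k][1]/4,c[1]+75-ce[k][0]/4,st[k,4]/16]
def white(d,c,z,R):  # white line on bar top, plane z
    I=ortho(d,c,z,R,4);g=I.min(2);return g
E
python3 - <<'E'
from h import *
t=snap('top');s=snap('side')
c=np.array([517,205.5])
print('green',green(t,c),green(s,c))
for n,d,z,o in(('top',t,90,(0,0)),('side',s,90,(0,0))):
    I=ortho(d,c,z,30,4);m=(I.min(2)>140).astype(np.uint8);N,l,st,ce=cv2.connectedComponentsWithStats(m)
    for k in range(1,N):
        if 30<st[k,4]<3000:
            ys,xs=np.where(l==k);P=np.c_[30-ys/4,30-xs/4];w,v=np.linalg.eigh(np.cov(P.T))
            print(n,st[k,4]/16,'ctr',P.mean(0)+c,'dir',v[:,1],np.sqrt(w))
o=ctrl.get_obs();R=cv2.Rodrigues(np.array(o['orientation']))[0];print(R.round(3).tolist(),o['ee_pos'],o['qpos'],o['width'],o['t'])
E
```

```text
green [np.float64(510.59726775956284), np.float64(252.19316939890712), np.float64(114.375)] [np.float64(508.85977297895903), np.float64(251.52533222591362), np.float64(112.875)]
top 105.5625 ctr [508.06039076 211.51406157] dir [-0.90416829  0.42717644] [1.52834505 5.80327923]
side 77.875 ctr [506.11336276 210.25280899] dir [-0.90951545  0.41567011] [1.20027916 5.32149396]
side 6.4375 ctr [498.54368932 205.85436893] dir [-0.39918076  0.91687225] [0.53821686 0.96353535]
side 72.375 ctr [489.74740933 211.69797064] dir [-0.24069736  0.97060022] [1.46454412 4.60931827]
[[0.942, 0.335, 0.0], [0.335, -0.942, 0.0], [0.0, -0.0, -1.0]] [ 209.50664082 -588.81825016  222.68629197] [-1.24801151e+00  4.23090372e-01  1.62988675e+00  3.09790610e-05
  1.08864148e+00 -1.89731534e-02] 87.69075615811876 1.0
```

Call:
{"method": "move_arm", "body": {"steps": [[[0.79, -0.92, 0], 0, 0], [[0.79, -0.92, 0], 0, 0], [[0.79, -0.92, 0], 0, 0], [[0.79, -0.92, 0], 0, 0], [[0.79, -0.92, 0], 0, 0], [[0.79, -0.92, 0], 0, 0], [[0.79, -0.92, 0], 0, 0], [[0.79, -0.92, 0], 0, 0], [[0.79, -0.92, 0], 0, 0], [[0.79, -0.92, 0], 0, 0], [[0.79, -0.92, 0], 0, 0], [[0.79, -0.92, 0], 0, 0], [[0.79, -0.92, 0], 0, 0], [[0.79, -0.92, 0], 0, 0], [[0.79, -0.92, 0], 0, 0], [[0.79, -0.92, 0], 0, 0], [[0.79, -0.92, 0], 0, 0], [[0.79, -0.92, 0], 0, 0], [[0.79, -0.92, 0], 0, 0], [[0.79, -0.92, 0], 0, 0]]}}

```text
t: 2.67
ee_pos: [427.9, -21.5, 223.0]
orientation: [3.096, 0.534, 0.001]
ft_force: [0.2, -0.5, -0.3]
width: 88.3
grasp_force: 0.0
```

Call:
{"method": "move_arm", "body": {"steps": [[[0.79, -0.92, 0], 0, 0], [[0.79, -0.92, 0], 0, 0], [[0.79, -0.92, 0], 0, 0], [[0.79, -0.92, 0], 0, 0], [[0.79, -0.92, 0], 0, 0], [[0.79, -0.92, 0], 0, 0], [[0.79, -0.92, 0], 0, 0], [[0.79, -0.92, 0], 0, 0], [[0, 0, 0], -1, 0], [[0, 0, 0], -1, 0], [[0, 0, 0], -1, 0], [[0, 0, 0], -1, 0], [[0, 0, 0], -1, 0], [[0, 0, 0], -1, 0], [[0, 0, 0], -1, 0], [[0, 0, 0], -1, 0], [[0, 0, 0], -1, 0], [[0, 0, 0], -1, 0], [[0, 0, 0], -1, 0], [[0, 0, 0], -1, 0]]}}

```text
t: 4.33
ee_pos: [514.7, 203.3, 222.8]
orientation: [2.41, 2.016, 0.0]
ft_force: [-0.7, -0.4, 0.4]
width: 87.8
grasp_force: 0.0
```

Call:
{"method": "move_arm", "body": {"steps": [[[0, 0, 0], -1, 0], [[0, 0, 0], -1, 0], [[0, 0, 0], -1, 0], [[0, 0, 0], -1, 0], [[0, 0, 0], -1, 0], [[0, 0, 0], -1, 0], [[0, 0, 0], -1, 0], [[0, 0, 0], -1, 0], [[0, 0, 0], -1, 0], [[0, 0, 0], -1, 0], [[0, 0, 0], -1, 0], [[0, 0, 0], -1, 0], [[0, 0, 0], -1, 0], [[0, 0, 0], -1, 0], [[0, 0, 0], -1, 0], [[0, 0, 0], -0.1, 0], [[0, 0, 0], 0, 0]]}}

```text
t: 5.75
ee_pos: [514.7, 203.3, 222.7]
orientation: [0.681, 3.067, 0.0]
ft_force: [-0.4, 0.3, 0.3]
width: 88.1
grasp_force: 0.0
```

```bash
cat >> h.py <<'E'
def need(x,y,z):
    o=ctrl.get_obs();R=cv2.Rodrigues(np.array(o['orientation']))[0]
    print('t',o['t'],'yaw',np.degrees(np.arctan2(R[1,0],R[0,0])),'pos',o['ee_pos'],'F',o['ft_force'],'w',o['width'],o['grasp_force'])
    print('units to target',(R.T@(np.array([x,y,z])-o['ee_pos'])/25).round(3), 'R',R.round(3).tolist())
E
python3 -c "
from h import *
need(516.7,206,61)"
```

```text
t 5.75 yaw 154.97353024871984 pos [514.68887288 203.27975605 222.73784428] F [-0.37669979  0.26528452  0.27511926] w 88.14330427495297 0.0
units to target [-0.026  0.132  6.47 ] R [[-0.906, 0.423, 0.0], [0.423, 0.906, 0.0], [-0.0, 0.0, -1.0]]
```

Call:
{"method": "move_arm", "body": {"steps": [[[-0.03, 0.13, 0.9], 0, 0], [[0, 0, 0.9], 0, 0], [[0, 0, 0.9], 0, 0], [[0, 0, 0.9], 0, 0], [[0, 0, 0.9], 0, 0], [[0, 0, 0.9], 0, 0], [[0, 0, 0.6], 0, 0], [[0, 0, 0.44], 0, 0], [[0, 0, 0], 0, 0.6], [[0, 0, 0], 0, 0.75], [[0, 0, 0], 0, 0.75], [[0, 0, 0], 0, 1], [[0, 0, 0], 0, 1], [[0, 0, 0], 0, 1], [[0, 0, 0], 0, 1], [[0, 0, 0], 0, 1]]}}

```text
t: 7.08
ee_pos: [516.9, 206.0, 62.0]
orientation: [0.678, 3.067, 0.001]
ft_force: [0.6, -0.3, -0.5]
width: 37.8
grasp_force: 0.0
```

```bash
python3 -c "
from h import *
need(516.7,206,61);t=snap('top');s=snap('side','g1.png')
print(pix(s,[516,206,70]))"
```

```text
t 7.0833 yaw 155.07916589104732 pos [516.86933624 205.99051391  62.01640803] F [ 0.55484255 -0.32968799 -0.5335189 ] w 37.84510092741086 0.0
units to target [ 0.006 -0.003  0.041] R [[-0.907, 0.421, 0.001], [0.421, 0.907, 0.0], [-0.0, 0.0, -1.0]]
(np.float64(296.47743598363536), np.float64(239.9374835934311))
```

Fingers are still closing, so I'll wait for them.

Call:
{"method": "move_arm", "body": {"steps": [[[0, 0, 0], 0, 1], [[0, 0, 0], 0, 1], [[0, 0, 0], 0, 1], [[0, 0, 0], 0, 1], [[0, 0, 0], 0, 1], [[0, 0, 0], 0, 1], [[0, 0, 0], 0, 1], [[0, 0, 0], 0, 1]]}}

```text
t: 7.85
ee_pos: [517.7, 207.5, 61.8]
orientation: [0.678, 3.066, 0.004]
ft_force: [1.2, 7.3, -3.2]
width: 13.7
grasp_force: 30.0
```

Call:
{"method": "move_arm", "body": {"steps": [[[0, 0.08, 0], 0, 1], [[0, 0, 0], 0.5, 1], [[0, 0, 0], 0.8, 1], [[0, 0, 0], 1, 1], [[0, 0, 0], 1, 1], [[0, 0, 0], 1, 1], [[0, 0, 0], 1, 1], [[0, 0, 0], 1, 1], [[0, 0, 0], 1, 1], [[0, 0, 0], 1, 1], [[0, 0, 0], 1, 1], [[0, 0, 0], 1, 1], [[0, 0, 0], 0.8, 1], [[0, 0, 0], 0, 1], [[0, 0, 0], 0, 1]]}}

```text
t: 9.1
ee_pos: [516.4, 206.7, 61.7]
orientation: [-2.028, -2.398, 0.005]
ft_force: [-3.0, -4.1, 6.2]
width: 13.5
grasp_force: 30.0
```

```bash
python3 - <<'E'
from h import *
need(517.7,207.5,61)
s=snap('side');t=snap('top')
c=np.array([517,206.])
R=[ortho(s,c,50,60,3.3),ortho(t,c,50,60,3.3)]
cv2.imwrite('pics/o2.png',np.hstack(R))
E
```

```text
t 9.1 yaw 99.57266751991975 pos [516.38692504 206.70673318  61.71763146] F [-2.99359374 -4.13756708  6.21076858] w 13.514642825568545 29.99077320098877
units to target [0.023 0.057 0.029] R [[-0.166, 0.986, -0.003], [0.986, 0.166, -0.002], [-0.001, -0.003, -1.0]]
```

View pics/o2.png

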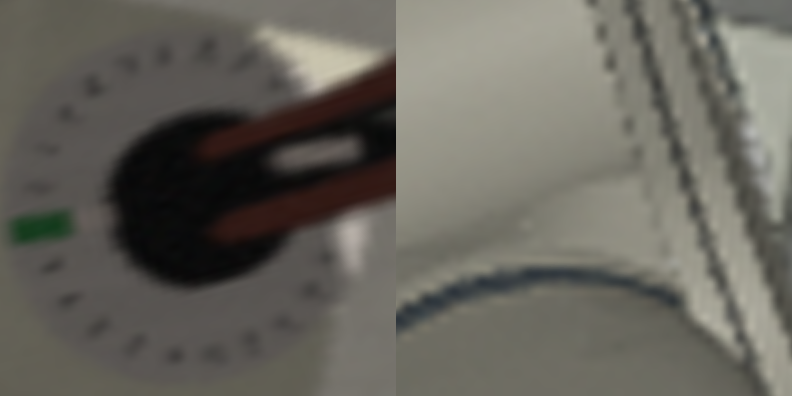

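The side crop shows the pointer tip near (95,215), lined up with the green mark whose inner end is at (73,222). I'll release, lift and check.

Call:
{"method": "move_arm", "body": {"steps": [[[0, 0, 0], 0.1, 1], [[0, 0, 0], 0, 1], [[0, 0, 0], 0, 0.5], [[0, 0, 0], 0, 0.5], [[0, 0, 0], 0, 0.5], [[0, 0, 0], 0, 0.5], [[0, 0, 0], 0, 0.5], [[0, 0, 0], 0, 0.5], [[0, 0, -0.5], 0, 0.5], [[0, 0, -0.8], 0, 0.5], [[0, 0, -1], 0, 0.5], [[0, 0, -1], 0, 0.5], [[0, 0, -1], 0, 0.5], [[0, 0, -1], 0, 0.5], [[0, 0, 0], 0, 1], [[0, 0, 0], 1, 1], [[0, 0, 0], 1, 1], [[0, 0, 0], 1, 1], [[0, 0, 0], 1, 1], [[0, 0, 0], 1, 1]]}}

```text
t: 10.87
ee_pos: [517.3, 207.6, 194.4]
orientation: [-2.512, -1.887, 0.0]
ft_force: [1.5, 0.3, -0.1]
width: 7.5
grasp_force: 0.0
```

Call:
{"method": "move_arm", "body": {"steps": [[[0, 0, 0], 1, 1], [[0, 0, 0], 1, 1], [[0, 0, 0], 1, 1], [[0, 0, 0], 1, 1], [[0, 0, 0], 1, 1], [[0, 0, 0], 1, 1], [[0, 0, 0], 1, 1], [[0, 0, 0], 1, 1], [[0, 0, 0], 1, 1], [[0, 0, 0], 1, 1], [[0, 0, 0], 1, 1], [[0, 0, 0], 1, 1], [[0, 0, 0], 1, 1], [[0, 0, 0], 1, 1], [[0, 0, 0], 0.8, 1]]}}

```text
t: 12.12
ee_pos: [517.3, 207.6, 194.3]
orientation: [3.142, -0.005, -0.0]
ft_force: [0.4, -0.3, -0.9]
width: 0.4
grasp_force: 0.0
```

```bash
python3 -c "
from h import *
need(470,-165,161)"
```

```text
t 12.1167 yaw -0.16912129318532446 pos [517.29976899 207.6133493  194.29312354] F [ 0.40704151 -0.28131964 -0.85748876] w 0.4064185414693341 0.0
units to target [-1.848 14.91   1.333] R [[1.0, -0.003, -0.0], [-0.003, -1.0, -0.0], [-0.0, 0.0, -1.0]]
```

Call:
{"method": "move_arm", "body": {"steps": [[[-0.13, 0.93, 0], 0, 1], [[-0.13, 0.93, 0], 0, 1], [[-0.13, 0.93, 0], 0, 1], [[-0.13, 0.93, 0], 0, 1], [[-0.13, 0.93, 0], 0, 1], [[-0.13, 0.93, 0], 0, 1], [[-0.13, 0.93, 0], 0, 1], [[-0.13, 0.93, 0], 0, 1], [[-0.13, 0.93, 0], 0, 1], [[-0.13, 0.93, 0], 0, 1], [[-0.13, 0.93, 0], 0, 1], [[-0.13, 0.93, 0], 0, 1], [[-0.13, 0.93, 0], 0, 1], [[-0.13, 0.93, 0], 0, 1], [[-0.13, 0.93, 0], 0, 1], [[-0.13, 0.93, 0], 0, 1], [[0, 0, 0], 0, 1]]}}

```text
t: 13.53
ee_pos: [465.7, -167.2, 194.5]
orientation: [3.141, -0.002, 0.001]
ft_force: [-0.1, 0.1, 0.0]
width: 0.1
grasp_force: 0.0
```

```bash
python3 - <<'E'
from h import *
need(465,-165,54)
s=snap('side');t=snap('top')
c=np.array([517,206.]);p=np.array([508,-160.])
cv2.imwrite('pics/o3.png',np.hstack([ortho(s,c,50,60,3.2),ortho(t,c,50,60,3.2)]))
print('green',green(t,c),green(s,c))
for n,d in(('top',t),('side',s)):
    I=ortho(d,c,90,30,4);m=(I.min(2)>140).astype(np.uint8);N,l,st,ce=cv2.connectedComponentsWithStats(m)
    for k in range(1,N):
        if 600<st[k,4]<3000:
            ys,xs=np.where(l==k);P=np.c_[30-ys/4,30-xs/4];w,v=np.linalg.eigh(np.cov(P.T))
            print(n,st[k,4]/16,'ctr',P.mean(0)+c,'dir',v[:,1],np.sqrt(w))
E
```

```text
t 13.5333 yaw -0.058171312171735996 pos [ 465.71913362 -167.19833293  194.45868488] F [-0.14940761  0.10641658  0.04278149] w 0.11205337342673662 0.0
units to target [-0.031 -0.093  5.618] R [[1.0, -0.001, 0.0], [-0.001, -1.0, -0.001], [0.0, 0.001, -1.0]]
green [np.float64(510.6264526840066), np.float64(252.25913115661317), np.float64(112.9375)] [np.float64(508.8957780138078), np.float64(251.25106213489113), np.float64(117.6875)]
side 78.5 ctr [514.54996019 216.77687102] dir [-0.15463865  0.9879711 ] [1.18343955 5.38702654]
```

View pics/o3.png

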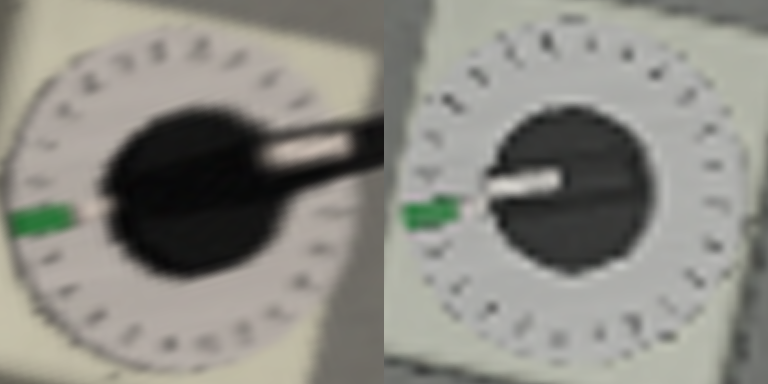

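The pointer now sits at the green mark in both views (side: pointer tip (90,210), mark (75,217); top: (467,207) and (455,210)). The knob is done, so I'll lower behind the post.

Call:
{"method": "move_arm", "body": {"steps": [[[0, -0.09, 0.8], 0, 1], [[0, 0, 0.9], 0, 1], [[0, 0, 0.9], 0, 1], [[0, 0, 0.9], 0, 1], [[0, 0, 0.9], 0, 1], [[0, 0, 0.8], 0, 1], [[0, 0, 0.4], 0, 1], [[0.3, 0, 0], 0, 1], [[0.3, 0, 0], 0, 1], [[0.2, 0, 0], 0, 1], [[0, 0, 0], 0, 1]]}}

```text
t: 14.55
ee_pos: [488.1, -162.2, 55.3]
orientation: [3.141, 0.003, 0.003]
ft_force: [-0.1, 1.1, -0.1]
width: 0.5
grasp_force: 0.0
```

Call:
{"method": "move_arm", "body": {"steps": [[[0.1, 0, 0], 0, 1], [[0.1, 0, 0], 0, 1], [[0.1, 0, 0], 0, 1], [[0, 0, 0], 0, 1]]}}

```text
t: 14.88
ee_pos: [493.3, -161.8, 54.4]
orientation: [-3.141, -0.002, 0.001]
ft_force: [-3.8, 1.4, 2.8]
width: 0.1
grasp_force: 1.9
```

Call:
{"method": "move_arm", "body": {"steps": [[[0.2, 0, 0], 0, 1], [[0.2, 0, 0], 0, 1], [[0.2, 0, 0], 0, 1], [[0.2, 0, 0], 0, 1], [[0.2, 0, 0], 0, 1], [[0.2, 0, 0], 0, 1], [[0.2, 0, 0], 0, 1], [[0.2, 0, 0], 0, 1], [[0.2, 0, 0], 0, 1], [[0.2, 0, 0], 0, 1], [[0.1, 0, 0], 0, 1], [[0.1, 0, 0], 0, 1], [[0, 0, 0], 0, 1], [[0, 0, 0], 0, 1]]}}

```text
t: 16.05
ee_pos: [546.3, -161.9, 53.4]
orientation: [-3.141, -0.002, 0.007]
ft_force: [-8.3, -1.0, 1.1]
width: 0.4
grasp_force: 4.4
```

```bash
python3 - <<'E'
from h import *
need(550,-163,54)
s=snap('side');t=snap('top')
p=np.array([550,-190.])
u,v=map(int,pix(s,[540,-190,60]))
S=cv2.resize(s['image'][v-38:v+38,u-45:u+45,::-1],None,fx=4.4,fy=4.4,interpolation=cv2.INTER_CUBIC)
T=cv2.resize(ortho(t,p,42,100,1.9),(334,334))
cv2.imwrite('pics/o4.png',np.hstack([S,T[:S.shape[0]]]));print(S.shape)
E
```

```text
t 16.05 yaw 0.08603756372942013 pos [ 546.27350958 -161.90376528   53.43029647] F [-8.25708771 -0.95960697  1.09926981] w 0.35939908244676605 4.4353412836790085
units to target [ 0.149  0.044 -0.024] R [[1.0, 0.001, -0.005], [0.002, -1.0, 0.001], [-0.005, -0.001, -1.0]]
(334, 396, 3)
```

View pics/o4.png

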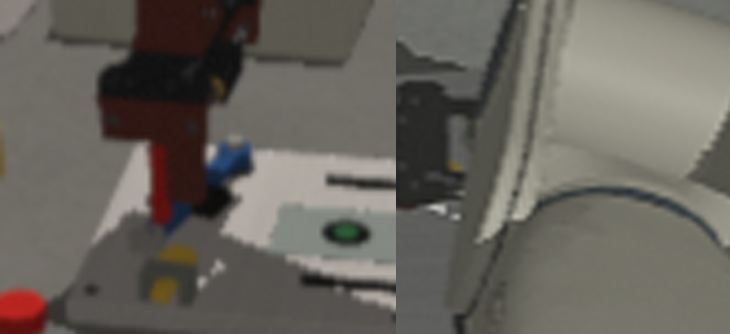

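The fingers hold the red post (side crop (160,190)) pushed back, with the nose beyond the yellow pawl (175,260). Travel of about 55 mm (around 0.48 rad) and 8 N both fit being past the click. I'll nudge slightly further for margin and hand in.

Call:
{"method": "move_arm", "body": {"steps": [[[0.12, 0, 0], 0, 1], [[0, 0, 0], 0, 1], [[0, 0, 0], 0, 1], [[0, 0, 0], 0, 1]]}}

```text
t: 16.48
ee_pos: [549.0, -162.4, 53.4]
orientation: [-3.141, -0.002, 0.008]
ft_force: [-9.3, -3.4, 1.2]
width: 0.5
grasp_force: 5.0
```

```bash
python3 -c "
from h import *
need(550,-163,54);print(ctrl.close_job())"
```

```text
t 16.4833 yaw 0.08510967131004604 pos [ 548.97177947 -162.35206732   53.427152  ] F [-9.34472743 -3.38896108  1.15592563] w 0.48419166048011186 5.014363490045071
units to target [ 0.041  0.026 -0.023] R [[1.0, 0.001, -0.005], [0.001, -1.0, 0.0], [-0.005, -0.0, -1.0]]
the job is handed in; nothing more can be done
None
```

I turned the focus knob to the green mark and let go of it, then pushed the clamp post past its click to about 0.5 rad (estimated from finger travel), where the closed fingers still hold it; the job was handed in at 16.5 s.

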